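Set the stop on a binding sliding lid

TASK

The sliding lid of the wooden drying box binds at some unseen spot along its runners: slide it open until you feel it get tight, without forcing it, then ease it back about a centimetre so that it runs free. Then slide the wooden stop along the box's front rail right up against the lid's leading edge, so that the lid will not be pushed into the tight spot again. Leave the other things on the bench where they are.

Things in the scene. Friction and masses are not known exactly. Their poses are not given: they have to be found in the camera images.
- case: fixed open-topped box of light wood, 220 (x) x 440 (y) x 80 high, with white doll heads inside and a rail 12 wide along the top of each long side, rails' tops 92 above the bench. Origin under its centre; y is the long axis. The lid opens toward +y. The front rail is the one at -x, nearer the robot
- lid (a joint): how far the lid is open, m: 0 = at the box's -y end, grows toward +y; may start up to 0.03 open; stays where left. It drags with about 2.5 N. Somewhere between 0.055 and 0.130 there is an unseen tight spot: from there on the resistance grows by a further 3 N per mm; more than 18 N of this is forcing it
- lid_handle (a point): the lid is a wooden panel 194 (x) x 190 (y) x 6 thick lying between the rails, its top 87 above the bench. On it, at its centre, stands a dark wooden cleat 70 long (x), 14 thick (y), 24 high, by which it can be pushed either way. This point is the centre of the cleat's top, 111 above the bench; axes as the box's
- lid_edge (a point): point on the lid's leading (+y) edge, near the front rail, 84 above the bench, 95 from the cleat's centre line; this is where the stop meets the lid; axes as the box's
- lid_nose (a point): end of the lid's leading edge inside the rear rail's groove, 86 above the bench, level in y with lid_edge; it is here that the lid meets the tight spot, a springy bump 8 long hidden in the groove (snag_bump; its middle is 4 beyond first touch)
- stop (a joint): how far the stop has slid from the +y end of the box toward the lid (the box's -y), m. Drags with about 3 N and stays where left; it blocks the lid
- stop_top (a point): the stop is a dark wooden block astride the front rail, 48 (x) x 26 (y), rising from the rail to 125 above the bench, between the lid and the +y end of the box. This point is at its top, 125 above the bench, mid-length in y; the block reaches from 26 mm on its -x side to 22 mm on its +x side of it
- stop_face (a point): point on the stop's face toward the lid (13 from its middle), level with lid_edge; the gap to the lid is the distance from here to lid_edge along the box's y
- tape: loose roll of paper tape lying flat, outside diameter 90, hole 60, height 24; origin under its centre
- water_cup: loose blue ceramic cup, rim diameter 72, height 80; origin under its centre
- glove_box: loose cardboard box 120 x 75 x 60 high; origin under its centre
- brush: loose brush 170 long lying on the bench, about 20 high, handle toward its -x; origin under its centre

How it is judged:
By the outcome, as a careful person would: the job done as asked, in the order asked, and still so for the second after the job is handed in, with the robot touching nothing.
It also fails if it takes over 64 s, if anything falls off the work surface, if the arm or the gripper's body presses on something with over 40 N, if the wrist force passes 120 N, or if a joint passes its speed limit or range.

ROBOT

A 6-joint arm with a two-finger parallel gripper is mounted at the origin on the work surface. World frame = base frame: x ahead of the robot, y to its left, z up, the work surface at z = 0. Lengths are in m, angles in rad, forces in N, time in s.
With the tool pointing down it reaches from about 0.35 to 0.775 m from the base axis. Payload 7.3 kg.
Tool frame: the origin (TCP) lies at the very end of the fingers, on their centre line; the grasp point (between the pads) lies robot.pinch_z behind it (robot.pinch_z is the distance from the TCP to the grasp point, in m); z points along the fingers, y is the line along which they close (so a half turn about z gives the same grasp; the last joint's range is limited). The gripper opens to 92 mm and grips with 3 to 60 N. Pads are 19 mm wide; open, the fingers measure 130 mm over their backs; the gripper's body (75 mm by 190 mm) begins 47 mm behind the grasp point.
Start: joints at [-1.354, 0.342, 1.524, -0, 1.275, -0.146], TCP at [0.186, -0.491, 0.227] pointing down, gripper open.
Joint ranges: [-2.53, 2.53], [-0.77, 2.02], [0.04, 2.7], [-1, 4.14], [0.28, 2.66], [-3.11, 3.11]. Speed limits (rad/s): [2.57, 2.57, 3.14, 3.14, 3.14, 3.14].

INTERFACE

Orientations are given as a 3x3 rotation matrix whose columns are the frame's x, y, z axes.
In Python, from bench import robot, optics gives the robot as it stands.
- The arm moves only by the tool jog_arm, never from a script. Its argument "steps" is a list of rows, each a list of 7 numbers: the turn, a rotation vector about the tool's x, y, z in parts of the range, where 1.0 means 120 degrees, then the shift along the tool's x, y, z in normalised numbers (1 is 1 m), then the finger opening in m, from 0 to 0.0918. A call has 1 to 10 rows; each row is the pose to reach, as a shift and turn from the pose commanded when the call began, along the tool's axes at that moment; what a row does not reach only later rows make up. A row lasts 1/8 s, in which the tool goes at most 62.5 mm and 10.7 degrees, less where a joint would pass 70% of its speed; a pose out of reach is approached as far as the arm can. A shift or turn number past 1, either way, is cut back to 1. A call with a gripper value outside its range is refused whole. The fingers move at their own pace and stop on an object; the grip force is fixed at half the most. Time passes only in rows, so rows that repeat a pose let the fingers close. It gives the time, the measured TCP pose, the force, the opening and the grip force at its end, in the units of the state.
- robot.state(): the state, without advancing time (a new reading comes with each control period).
- optics.camera(name): name is "scene" or "top" or "wrist"; returns a dict with "frame" (420x560x3 uint8, blue, green, red), "depth" (420x560 float32, m along the optical axis (not along the pixel's ray), 0 where there is no reading), "intrinsics" (3x3 intrinsics, pixels), "position" and "orientation" of the camera in the world; the wrist camera has in their place "tool_from_camera" (4x4, takes a point from camera to tool coordinates, whose origin is the TCP and whose axes are the flange's). Camera axes: x right, y down, z forward; pixel columns grow to the right and rows downward; lengths in m; the calibration is good to about 2 mm. A picture is of the moment at which its call begins: read the wrist's pose just before it.
- robot.job_done(): hands the job in; it is judged then, once.
The state is a dict: "clock": time; "joint_pos": joint angles; "qvel": joint speeds; "joint_efforts": joint torques, N m; "tcp_pos": TCP position; "eef_rot": TCP orientation; "force": force on the tool from outside, world axes, zero at the start; "wrist_torque": the same for the moment, N m; "opening": finger opening in m; "grasp_force": force on a finger pad.
Only numpy, scipy, OpenCV 4.12 (cv2) and the standard library are available. Lean on these libraries where they do the work, as an engineer would, in place of code of your own. Each camera call takes 0.05 s, during which the arm holds its last target. There are 200 camera calls.

## Working session

There is one attempt and no reset: what is moved stays moved. The work goes in short steps, Python scripts to look and compute and a tool call to move; the robot and the scene stay as the last step left them, time stands still between calls to the robot, and variables do not carry over. Pictures are saved under pics/ and viewed, at most 10 in all, crops included, and the job is handed in when it is done.

Besides the shell and the picture viewer there is one more tool, called after "Request:" as name(argument=value, ...) on one line, values as JSON. jog_arm: Moves the arm, as the interface text tells. Its arguments: {"type":"object","properties":{"steps":{"type":"array"}},"required":["steps"]}

```bash
ls; mkdir -p pics
cat > h.py <<'E'
import numpy as np, cv2
from bench import robot, optics
def pts(c):
    K=c["intrinsics"]; d=c["depth"]; v,u=np.mgrid[0:d.shape[0],0:d.shape[1]]
    P=np.stack([(u-K[0,2])/K[0,0]*d,(v-K[1,2])/K[1,1]*d,d],-1)
    R=np.array(c["orientation"]); R=R if R.shape==(3,3) else None
    return P@R.T+np.array(c["position"])
E
python3 - <<'E'
from h import *
s=robot.state(); print({k:np.round(v,3).tolist() for k,v in s.items()}, robot.pinch_z)
for n in("top","scene"):
    c=optics.camera(n); cv2.imwrite(f"pics/{n}0.png",c["frame"]); np.savez(f"{n}0.npz",**c); print(n,c["position"],c["orientation"],c["intrinsics"])
E
```

```text
pics
{'clock': 0.0, 'joint_pos': [-1.354, 0.343, 1.525, 0.0, 1.275, -0.146], 'qvel': [-0.001, 0.001, 0.0, 0.001, -0.001, -0.001], 'joint_efforts': [0.0, -43.124, -24.422, 0.072, 0.056, -0.0], 'tcp_pos': [0.186, -0.49, 0.226], 'eef_rot': [[0.935, 0.355, -0.0], [0.355, -0.935, 0.002], [0.0, -0.002, -1.0]], 'force': [0.694, -0.391, -0.417], 'wrist_torque': [0.001, -0.027, 0.016], 'grasp_force': 0.0, 'opening': 0.092} 0.0188
top [ 0.37214442 -0.00599003  1.49684261] [[-0.02425019 -0.99096411  0.13191691]
 [-0.99958206  0.0261123   0.01240398]
 [-0.01573655 -0.13156098 -0.99118317]] [[454.28509019   0.         275.76419162]
 [  0.         454.28509019 205.90392995]
 [  0.           0.           1.        ]]
scene [1.24261574 0.5055423  1.26866253] [[-0.61908721  0.63084795 -0.46771989]
 [ 0.78527218  0.50400477 -0.35962034]
 [ 0.0088673  -0.58992377 -0.80741025]] [[524.40082732   0.         276.21671066]
 [  0.         524.40082732 207.09291071]
 [  0.           0.           1.        ]]
```

View pics/top0.png

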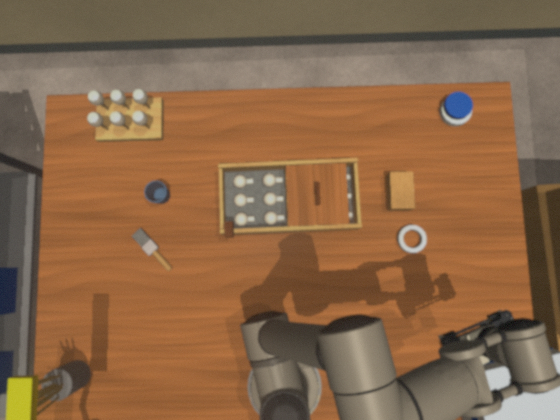

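View pics/scene0.png

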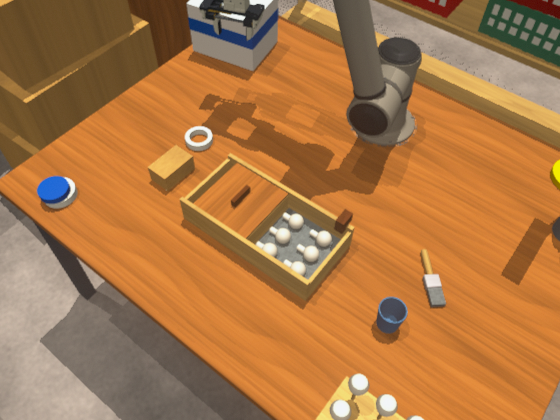

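The top view shows the box at cols 219–360, rows 158–233, with the lid at cols 286–348, the cleat near (317,193) and the stop near (229,228). World +y is to the left.

Run:
```python
from h import *
for n,box in (("top",(150,245,205,375)),("scene",(140,305,170,365))):
    c=dict(np.load(f"{n}0.npz")); P=pts(c); a,b,l,r=box
    Q=P[a:b,l:r].reshape(-1,3); z=Q[:,2]
    m=(z>0.083)
    R=cv2.minAreaRect(Q[m&(z<.097)][:,:2].astype(np.float32)*1000); print(n,"rails/lid",R, cv2.boxPoints(R).round(1).tolist())
    for nm,lo,hi in(("cleat",.104,.115),("stop",.119,.13)):
        q=Q[(z>lo)&(z<hi)]; 
        if len(q): print(nm,len(q),q.mean(0).round(4),q.min(0).round(4),q.max(0).round(4), [np.round(x,1) for x in cv2.minAreaRect(q[:,:2].astype(np.float32)*1000)[:2]])
    # colour: dark wood
    f=c["frame"]; g=f[a:b,l:r].max(-1)
    print(np.histogram(z,bins=np.arange(-.005,.14,.005)))
```

```text
top rails/lid ((594.3080444335938, -29.483200073242188), (221.85140991210938, 440.9905090332031), 0.7619941234588623) [[480.5, 189.5], [486.29998779296875, -251.39999389648438], [708.2000122070312, -248.5], [702.2999877929688, 192.5]]
cleat 85 [ 0.5928 -0.1109  0.111 ] [ 0.4737 -0.1243  0.1048] [0.6284 0.1447 0.115 ] [array([530.6,   0.8]), array([ 62.2, 307.1])]
stop 132 [0.4901 0.1561 0.126 ] [ 0.4662 -0.1127  0.1193] [0.5828 0.1705 0.1299] [array([521.8,  27.6]), array([ 51.4, 301.8])]
(array([1733, 3247,  960,  294, 1263, 1081,  202,  120,  220,  249,  250,
        311,  287,  115,   69,   61,  162,  714, 2271, 1652,  412,   26,
         25,   58,   21,   40,   90,   10,    0]), array([-0.005,  0.   ,  0.005,  0.01 ,  0.015,  0.02 ,  0.025,  0.03 ,
        0.035,  0.04 ,  0.045,  0.05 ,  0.055,  0.06 ,  0.065,  0.07 ,
        0.075,  0.08 ,  0.085,  0.09 ,  0.095,  0.1  ,  0.105,  0.11 ,
        0.115,  0.12 ,  0.125,  0.13 ,  0.135,  0.14 ]))
scene rails/lid ((595.8888549804688, -28.978195190429688), (225.4553680419922, 441.1143493652344), 1.163520336151123) [[478.70001220703125
[... 167 characters left out ...]
053   0.1102] [ 0.4695 -0.1254  0.1044] [0.6346 0.1716 0.115 ] [array([543.3,  20.8]), array([ 68.3, 332.3])]
stop 154 [0.4938 0.159  0.1252] [0.4668 0.1447 0.1191] [0.519  0.1728 0.13  ] [array([493.1, 158.6]), array([51. , 28.4])]
(array([7377, 9265, 1163,  445, 1417,  803,  365,  387,  465,  492,  549,
        664,  672,  490,  342,  315,  423, 1017, 2833, 1410,  223,   45,
         63,   90,   19,   70,   82,    2,    0]), array([-0.005,  0.   ,  0.005,  0.01 ,  0.015,  0.02 ,  0.025,  0.03 ,
        0.035,  0.04 ,  0.045,  0.05 ,  0.055,  0.06 ,  0.065,  0.07 ,
        0.075,  0.08 ,  0.085,  0.09 ,  0.095,  0.1  ,  0.105,  0.11 ,
        0.115,  0.12 ,  0.125,  0.13 ,  0.135,  0.14 ]))
```

```bash
cat >> h.py <<'E'
YAW=np.deg2rad(0.9); BY=np.array([-np.sin(YAW),np.cos(YAW)]); BX=np.array([np.cos(YAW),np.sin(YAW)])
def go(target, yax):
    """shift (tool axes) and turn about tool z to bring TCP to target with tool y along yax (or opposite)"""
    s=robot.state(); R=np.array(s["eef_rot"]); d=R.T@(np.array(target)-s["tcp_pos"])
    zt=np.array([0,0,-1.]); y=np.array([*yax,0]); best=None
    from scipy.spatial.transform import Rotation as Ro
    for sg in(1,-1):
        Y=sg*y; T=np.stack([np.cross(Y,zt),Y,zt],1); rv=Ro.from_matrix(R.T@T).as_rotvec(degrees=True)
        if best is None or np.linalg.norm(rv)<np.linalg.norm(best): best=rv
    print("turn",best.round(2),"shift",d.round(4),"tcp",np.round(s["tcp_pos"],4),"F",np.round(s["force"],2),"t",round(s["clock"],2))
E
python3 - <<'E'
from h import *
from scipy.ndimage import label
for n,box in (("top",(150,245,205,375)),("scene",(140,305,170,365))):
    c=dict(np.load(f"{n}0.npz")); P=pts(c)
    Q=P.reshape(-1,3); z=Q[:,2]
    for nm,lo,hi,ctr in(("cleat",.105,.118,(.595,-.115)),("stop",.119,.132,(.493,.158))):
        q=Q[(z>lo)&(z<hi)&(np.abs(Q[:,:2]-ctr)<(.06,.03)).all(1)]
        print(n,nm,len(q),q.mean(0).round(4),[np.round(x,1).tolist() for x in cv2.minAreaRect(q[:,:2].astype(np.float32)*1000)])
    # lid edge: lid-top points z .083-.091 along strip inside box
    for x0 in(.53,.56,.63,.66):
        q=Q[(abs(z-.087)<.005)&(abs(Q[:,0]-x0)<.01)&(Q[:,1]>-.24)&(Q[:,1]<.15)]; print("lid y-range",x0,np.percentile(q[:,1],[0,1,99,100]).round(4),np.median(q[:,2]).round(4))
go((.5945,-.112,.16),BY)
E
```

```text
top cleat 98 [ 0.5958 -0.117   0.1121] [[595.3, -116.7], [13.1, 66.4], 87.5]
top stop 136 [0.4897 0.1579 0.1263] [[489.7, 157.8], [25.3, 46.6], 89.4]
lid y-range 0.53 [-0.213  -0.2127 -0.0259 -0.0256] 0.0881
lid y-range 0.56 [-0.2398 -0.2112 -0.0236 -0.0233] 0.0884
lid y-range 0.63 [-0.2399 -0.211  -0.0225 -0.0221] 0.0879
lid y-range 0.66 [-0.2385 -0.238  -0.0232 -0.0229] 0.0879
scene cleat 123 [ 0.5992 -0.1161  0.1108] [[599.5, -116.6], [70.7, 17.2], 2.7]
scene stop 155 [0.4938 0.159  0.1252] [[493.1, 158.6], [51.0, 28.4], 5.2]
lid y-range 0.53 [-0.238  -0.213  -0.0253 -0.0236] 0.0874
lid y-range 0.56 [-0.2396 -0.2109 -0.0249 -0.0215] 0.0875
lid y-range 0.63 [-0.2385 -0.2099 -0.022  -0.0208] 0.0874
lid y-range 0.66 [-0.2396 -0.2345 -0.0222 -0.0208] 0.0875
turn [-0.08  0.   19.89] shift [ 0.516  -0.2089  0.0665] tcp [ 0.1863 -0.4905  0.2261] F [-0.64  0.46  0.58] t 0.1
```

The rows are not in the units I measure in: turns go in shares of 120 degrees. I convert before sending: 20 degrees / 120 = 0.1667.

Request:
jog_arm(steps=[[0,0,0.0333,0.05,-0.02,0.006,0.05],[0,0,0.0667,0.11,-0.043,0.013,0.05],[0,0,0.1,0.17,-0.067,0.02,0.05],[0,0,0.1333,0.23,-0.09,0.027,0.05],[0,0,0.1667,0.29,-0.114,0.034,0.05],[0,0,0.1667,0.35,-0.138,0.04,0.05],[0,0,0.1667,0.41,-0.161,0.047,0.05],[0,0,0.1667,0.47,-0.185,0.054,0.05],[0,0,0.1667,0.517,-0.203,0.06,0.05],[0,0,0.1667,0.517,-0.203,0.06,0.05]])

```text
clock: 1.35
tcp_pos: [0.5993, -0.114, 0.165]
eef_rot: [[1.0, 0.019, -0.001], [0.019, -1.0, 0.001], [-0.001, -0.001, -1.0]]
force: [-1.0, 0.3, -1.0]
opening: 0.0499
grasp_force: 0.0
```

Run:
```python
from h import *
go((.597,-.117,.096),BY)
s=robot.state(); c=optics.camera("wrist"); cv2.imwrite("pics/w1.png",c["frame"]); 
T=np.array(c["tool_from_camera"]); R=np.array(s["eef_rot"])
c["orientation"]=R@T[:3,:3]; c["position"]=R@T[:3,3]+s["tcp_pos"]
Q=pts(c)[c["depth"]>0.02]; z=Q[:,2]
q=Q[(z>.104)&(z<.116)&(np.abs(Q[:,:2]-(.597,-.117))<(.06,.03)).all(1)]
print(len(q),q.mean(0) if len(q) else 0, cv2.minAreaRect(q[:,:2].astype(np.float32)*1000) if len(q) else 0)
```

```text
turn [-0.07  0.08  0.16] shift [-0.0022  0.003   0.069 ] tcp [ 0.5993 -0.114   0.165 ] F [-1.02  0.31 -1.01] t 1.35
2400 [ 0.59922861 -0.11833177  0.11135214] ((597.09619140625, -118.57505798339844), (69.61206817626953, 13.89319896697998), 0.8607433438301086)
```

Request:
jog_arm(steps=[[0,0,0,-0.002,0.0045,0.03,0.05],[0,0,0,-0.002,0.0045,0.055,0.05],[0,0,0,-0.002,0.0045,0.066,0.05],[0,0,0,-0.002,0.0045,0.072,0.05],[0,0,0,-0.002,0.0045,0.072,0.05],[0,0,0,-0.002,0.0045,0.072,0.02],[0,0,0,-0.002,0.0045,0.072,0.012],[0,0,0,-0.002,0.0045,0.072,0.008],[0,0,0,-0.002,0.0045,0.072,0.008],[0,0,0,-0.002,0.0045,0.072,0.008]])

```text
clock: 2.65
tcp_pos: [0.5958, -0.1217, 0.095]
eef_rot: [[1.0, 0.014, 0.0], [0.014, -1.0, 0.0], [0.0, -0.0, -1.0]]
force: [-0.2, 2.7, 2.2]
opening: 0.0141
grasp_force: 30.0
```

Request:
jog_arm(steps=[[0,0,0,0,-0.002,0,0.008],[0,0,0,0,-0.005,0,0.008],[0,0,0,0,-0.008,0,0.008],[0,0,0,0,-0.011,0,0.008],[0,0,0,0,-0.014,0,0.008],[0,0,0,0,-0.016,0,0.008],[0,0,0,0,-0.018,0,0.008],[0,0,0,0,-0.019,0,0.008],[0,0,0,0,-0.02,0,0.008]])

```text
clock: 3.78
tcp_pos: [0.5955, -0.1021, 0.0949]
eef_rot: [[1.0, 0.014, 0.0], [0.014, -1.0, -0.0], [0.0, 0.0, -1.0]]
force: [-0.4, -3.5, 5.5]
opening: 0.0136
grasp_force: 30.0
```

Run:
```python
from h import *
import bench
for i in range(4):
    print(robot.state()["force"].round(2) if i%2==0 else "" ); 
    if i%2==0: optics.camera("wrist")
s=robot.state(); print(s["tcp_pos"],s["force"])
c=optics.camera("top"); Q=pts(c).reshape(-1,3); z=Q[:,2]
for x0 in(.53,.56,.63,.66):
    q=Q[(abs(z-.087)<.005)&(abs(Q[:,0]-x0)<.01)&(Q[:,1]>-.24)&(Q[:,1]<.12)]; print(x0,np.percentile(q[:,1],[99,100]).round(4) if len(q) else 0)
```

```text
[-0.35 -3.54  5.48]

[-1.14 -2.09  5.59]

[ 0.59551294 -0.101929    0.09491248] [-1.83092997 -1.96223494  4.45017627]
0.53 [-0.1454 -0.1447]
0.56 [-0.0078 -0.0077]
0.63 [-0.2394 -0.2394]
0.66 [-0.0058 -0.0044]
```

Request:
jog_arm(steps=[[0,0,0,0,-0.002,0,0.008],[0,0,0,0,-0.004,0,0.008],[0,0,0,0,-0.005,0,0.008],[0,0,0,0,-0.006,0,0.008],[0,0,0,0,-0.006,0,0.008]])

```text
clock: 4.55
tcp_pos: [0.5954, -0.0959, 0.0949]
eef_rot: [[1.0, 0.014, 0.0], [0.014, -1.0, -0.0], [0.0, 0.0, -1.0]]
force: [-0.9, -2.8, 4.8]
opening: 0.0138
grasp_force: 30.0
```

Request:
jog_arm(steps=[[0,0,0,0,-0.001,0,0.008],[0,0,0,0,-0.002,0,0.008],[0,0,0,0,-0.003,0,0.008],[0,0,0,0,-0.003,0,0.008]])

```text
clock: 5.05
tcp_pos: [0.5953, -0.093, 0.0949]
eef_rot: [[1.0, 0.014, 0.0], [0.014, -1.0, -0.0], [0.0, 0.0, -1.0]]
force: [-1.3, -2.6, 5.5]
opening: 0.0136
grasp_force: 30.0
```

Request:
jog_arm(steps=[[0,0,0,0,-0.001,0,0.008],[0,0,0,0,-0.002,0,0.008],[0,0,0,0,-0.003,0,0.008],[0,0,0,0,-0.003,0,0.008]])

```text
clock: 5.55
tcp_pos: [0.5953, -0.09, 0.0949]
eef_rot: [[1.0, 0.014, 0.0], [0.014, -1.0, -0.0], [0.0, 0.0, -1.0]]
force: [-0.8, -1.6, 5.3]
opening: 0.0139
grasp_force: 30.0
```

Request:
jog_arm(steps=[[0,0,0,0,-0.001,0,0.008],[0,0,0,0,-0.002,0,0.008],[0,0,0,0,-0.003,0,0.008],[0,0,0,0,-0.003,0,0.008]])

```text
clock: 6.05
tcp_pos: [0.5953, -0.0869, 0.0949]
eef_rot: [[1.0, 0.014, 0.0], [0.014, -1.0, -0.0], [0.0, 0.0, -1.0]]
force: [-1.1, -2.1, 6.0]
opening: 0.0138
grasp_force: 30.0
```

Request:
jog_arm(steps=[[0,0,0,0,-0.001,0,0.008],[0,0,0,0,-0.002,0,0.008],[0,0,0,0,-0.003,0,0.008],[0,0,0,0,-0.003,0,0.008]])

```text
clock: 6.55
tcp_pos: [0.5952, -0.0839, 0.0949]
eef_rot: [[1.0, 0.014, 0.0], [0.014, -1.0, -0.0], [0.0, 0.0, -1.0]]
force: [-0.8, -1.5, 6.4]
opening: 0.0135
grasp_force: 30.0
```

Request:
jog_arm(steps=[[0,0,0,0,-0.001,0,0.008],[0,0,0,0,-0.002,0,0.008],[0,0,0,0,-0.003,0,0.008],[0,0,0,0,-0.003,0,0.008]])

```text
clock: 7.05
tcp_pos: [0.5952, -0.0809, 0.0949]
eef_rot: [[1.0, 0.014, 0.0], [0.014, -1.0, -0.0], [0.0, 0.0, -1.0]]
force: [-1.1, -1.6, 5.9]
opening: 0.0136
grasp_force: 30.0
```

Request:
jog_arm(steps=[[0,0,0,0,-0.001,0,0.008],[0,0,0,0,-0.002,0,0.008],[0,0,0,0,-0.003,0,0.008],[0,0,0,0,-0.003,0,0.008]])

```text
clock: 7.55
tcp_pos: [0.5951, -0.078, 0.0949]
eef_rot: [[1.0, 0.014, 0.0], [0.014, -1.0, -0.0], [0.0, 0.0, -1.0]]
force: [-1.7, -2.3, 5.5]
opening: 0.0138
grasp_force: 30.0
```

Request:
jog_arm(steps=[[0,0,0,0,-0.001,0,0.008],[0,0,0,0,-0.002,0,0.008],[0,0,0,0,-0.003,0,0.008],[0,0,0,0,-0.003,0,0.008]])

```text
clock: 8.05
tcp_pos: [0.5951, -0.075, 0.0949]
eef_rot: [[1.0, 0.014, 0.0], [0.014, -1.0, -0.0], [0.0, 0.0, -1.0]]
force: [-1.3, -1.1, 5.3]
opening: 0.0135
grasp_force: 30.0
```

Request:
jog_arm(steps=[[0,0,0,0,-0.001,0,0.008],[0,0,0,0,-0.002,0,0.008],[0,0,0,0,-0.003,0,0.008],[0,0,0,0,-0.003,0,0.008]])

```text
clock: 8.55
tcp_pos: [0.595, -0.0719, 0.0949]
eef_rot: [[1.0, 0.014, 0.0], [0.014, -1.0, 0.0], [0.0, -0.0, -1.0]]
force: [-1.5, -2.1, 6.2]
opening: 0.0139
grasp_force: 30.0
```

Request:
jog_arm(steps=[[0,0,0,0,-0.001,0,0.008],[0,0,0,0,-0.002,0,0.008],[0,0,0,0,-0.003,0,0.008],[0,0,0,0,-0.003,0,0.008]])

```text
clock: 9.05
tcp_pos: [0.595, -0.0689, 0.0949]
eef_rot: [[1.0, 0.014, 0.0], [0.014, -1.0, 0.0], [0.0, -0.0, -1.0]]
force: [-1.0, -1.8, 5.6]
opening: 0.0139
grasp_force: 30.0
```

Request:
jog_arm(steps=[[0,0,0,0,-0.001,0,0.008],[0,0,0,0,-0.002,0,0.008],[0,0,0,0,-0.003,0,0.008],[0,0,0,0,-0.003,0,0.008]])

```text
clock: 9.55
tcp_pos: [0.5949, -0.066, 0.0949]
eef_rot: [[1.0, 0.014, 0.0], [0.014, -1.0, -0.0], [0.0, 0.0, -1.0]]
force: [-0.8, -2.0, 5.5]
opening: 0.0135
grasp_force: 30.0
```

Request:
jog_arm(steps=[[0,0,0,0,-0.001,0,0.008],[0,0,0,0,-0.002,0,0.008],[0,0,0,0,-0.003,0,0.008],[0,0,0,0,-0.003,0,0.008]])

```text
clock: 10.05
tcp_pos: [0.5949, -0.0629, 0.0949]
eef_rot: [[1.0, 0.014, 0.0], [0.014, -1.0, -0.0], [0.0, 0.0, -1.0]]
force: [-2.3, -3.3, 5.8]
opening: 0.0142
grasp_force: 30.0
```

Request:
jog_arm(steps=[[0,0,0,0,-0.001,0,0.008],[0,0,0,0,-0.0015,0,0.008],[0,0,0,0,-0.0015,0,0.008]])

```text
clock: 10.42
tcp_pos: [0.5949, -0.0615, 0.0949]
eef_rot: [[1.0, 0.014, 0.0], [0.014, -1.0, -0.0], [0.0, 0.0, -1.0]]
force: [-1.9, -1.9, 5.3]
opening: 0.0141
grasp_force: 30.0
```

Only noise; continuing.

Request:
jog_arm(steps=[[0,0,0,0,-0.001,0,0.008],[0,0,0,0,-0.002,0,0.008],[0,0,0,0,-0.003,0,0.008],[0,0,0,0,-0.003,0,0.008]])

```text
clock: 10.92
tcp_pos: [0.5948, -0.0585, 0.0949]
eef_rot: [[1.0, 0.014, 0.0], [0.014, -1.0, 0.0], [0.0, -0.0, -1.0]]
force: [-1.6, -1.2, 5.8]
opening: 0.0138
grasp_force: 30.0
```

Request:
jog_arm(steps=[[0,0,0,0,-0.001,0,0.008],[0,0,0,0,-0.002,0,0.008],[0,0,0,0,-0.003,0,0.008],[0,0,0,0,-0.003,0,0.008]])

```text
clock: 11.42
tcp_pos: [0.5948, -0.0554, 0.0949]
eef_rot: [[1.0, 0.014, 0.0], [0.014, -1.0, -0.0], [0.0, 0.0, -1.0]]
force: [-0.8, -1.8, 5.2]
opening: 0.0139
grasp_force: 30.0
```

Request:
jog_arm(steps=[[0,0,0,0,-0.001,0,0.008],[0,0,0,0,-0.002,0,0.008],[0,0,0,0,-0.003,0,0.008],[0,0,0,0,-0.003,0,0.008]])

```text
clock: 11.92
tcp_pos: [0.5947, -0.0529, 0.0949]
eef_rot: [[1.0, 0.014, 0.0], [0.014, -1.0, -0.001], [0.0, 0.001, -1.0]]
force: [-2.0, -3.9, 4.9]
opening: 0.0137
grasp_force: 30.0
```

Request:
jog_arm(steps=[[0,0,0,0,-0.0005,0,0.008],[0,0,0,0,-0.001,0,0.008],[0,0,0,0,-0.001,0,0.008]])

```text
clock: 12.3
tcp_pos: [0.5947, -0.0524, 0.0949]
eef_rot: [[1.0, 0.014, 0.0], [0.014, -1.0, -0.001], [0.0, 0.001, -1.0]]
force: [-2.3, -5.3, 4.9]
opening: 0.0141
grasp_force: 30.0
```

Request:
jog_arm(steps=[[0,0,0,0,-0.0005,0,0.008],[0,0,0,0,-0.001,0,0.008],[0,0,0,0,-0.001,0,0.008]])

```text
clock: 12.68
tcp_pos: [0.5947, -0.0518, 0.0949]
eef_rot: [[1.0, 0.014, 0.0], [0.014, -1.0, -0.002], [0.0, 0.002, -1.0]]
force: [-1.2, -7.4, 4.7]
opening: 0.0139
grasp_force: 30.0
```

Request:
jog_arm(steps=[[0,0,0,0,0.002,0,0.008],[0,0,0,0,0.004,0,0.008],[0,0,0,0,0.006,0,0.008],[0,0,0,0,0.008,0,0.008],[0,0,0,0,0.01,0,0.008],[0,0,0,0,0.0115,0,0.008],[0,0,0,0,0.0125,0,0.008],[0,0,0,0,0.0125,0,0.008],[0,0,0,0,0.0125,0,0.008]])

```text
clock: 13.8
tcp_pos: [0.5949, -0.0619, 0.0949]
eef_rot: [[1.0, 0.014, 0.0], [0.014, -1.0, 0.001], [0.0, -0.001, -1.0]]
force: [-1.0, 1.8, 5.6]
opening: 0.0138
grasp_force: 30.0
```

Request:
jog_arm(steps=[[0,0,0,0,0,0,0.03],[0,0,0,0,0,0,0.05],[0,0,0,0,0,-0.01,0.05],[0,0,0,0,0,-0.05,0.08],[0,0,0,0,0,-0.1,0.08],[0,0,0,0,0,-0.1,0.08]])

```text
clock: 14.55
tcp_pos: [0.5972, -0.0636, 0.1998]
eef_rot: [[1.0, 0.014, 0.009], [0.014, -1.0, -0.002], [0.009, 0.002, -1.0]]
force: [0.6, -0.8, -1.1]
opening: 0.0689
grasp_force: 0.0
```

Run:
```python
from h import *
go((.4915,.158,.19),BX); print(robot.state()["joint_pos"].round(3))
s=robot.state(); c=optics.camera("wrist"); cv2.imwrite("pics/w2.png",c["frame"])
T=np.array(c["tool_from_camera"]); R=np.array(s["eef_rot"])
c["orientation"]=R@T[:3,:3]; c["position"]=R@T[:3,3]+s["tcp_pos"]
Q=pts(c)[c["depth"]>0.02]; z=Q[:,2]
q=Q[(z>.104)&(z<.116)&(np.abs(Q[:,:2]-(.597,-.062))<(.06,.03)).all(1)]
print(len(q), cv2.minAreaRect(q[:,:2].astype(np.float32)*1000) if len(q) else 0)
q=Q[(z>.119)&(z<.131)&(np.abs(Q[:,:2]-(.4915,.158))<(.04,.03)).all(1)]
print(len(q), cv2.minAreaRect(q[:,:2].astype(np.float32)*1000) if len(q) else 0)
```

```text
turn [-0.31 -0.52 89.88] shift [-0.1028 -0.223   0.0084] tcp [ 0.5972 -0.0636  0.1998] F [ 0.58 -0.82 -1.1 ] t 14.55
[-0.234  0.496  1.356  0.     1.28   1.323]
1834 ((596.23095703125, -61.47401428222656), (69.27387237548828, 13.571991920471191), 0.9418936371803284)
0 0
```

To row units: -90 degrees / 120 = -0.75.

Request:
jog_arm(steps=[[0,0,-0.075,-0.01,-0.022,0,0.08],[0,0,-0.15,-0.02,-0.045,0,0.08],[0,0,-0.2333,-0.03,-0.07,0,0.08],[0,0,-0.3167,-0.045,-0.1,0,0.08],[0,0,-0.4,-0.06,-0.13,0,0.08],[0,0,-0.4833,-0.075,-0.16,0,0.08],[0,0,-0.5667,-0.09,-0.19,0,0.08],[0,0,-0.65,-0.1,-0.215,0,0.08],[0,0,-0.725,-0.103,-0.223,0,0.08],[0,0,-0.75,-0.103,-0.223,0,0.08]])

```text
clock: 15.85
tcp_pos: [0.4877, 0.1591, 0.1935]
eef_rot: [[-0.018, 1.0, -0.003], [1.0, 0.018, -0.0], [-0.0, -0.003, -1.0]]
force: [-0.2, -0.5, 0.3]
opening: 0.0804
grasp_force: 0.0
```

Run:
```python
from h import *
s=robot.state(); c=optics.camera("wrist"); cv2.imwrite("pics/w3.png",c["frame"])
T=np.array(c["tool_from_camera"]); R=np.array(s["eef_rot"])
c["orientation"]=R@T[:3,:3]; c["position"]=R@T[:3,3]+s["tcp_pos"]
Q=pts(c)[c["depth"]>0.02]; z=Q[:,2]
q=Q[(z>.119)&(z<.131)&(np.abs(Q[:,:2]-(.4915,.158))<(.04,.03)).all(1)]
r=cv2.minAreaRect(q[:,:2].astype(np.float32)*1000) if len(q) else None; print(len(q),r)
go((r[0][0]/1000,r[0][1]/1000,.103) if r else (.4915,.158,.103),BX)
```

```text
2818 ((491.09844970703125, 157.10581970214844), (48.08662414550781, 26.332590103149414), 0.6548586487770081)
turn [-0.15  0.02  0.16] shift [-0.0017  0.0035  0.0905] tcp [0.4878 0.1588 0.1935] F [-0.18  0.9   0.25] t 15.9
```

View pics/w3.png

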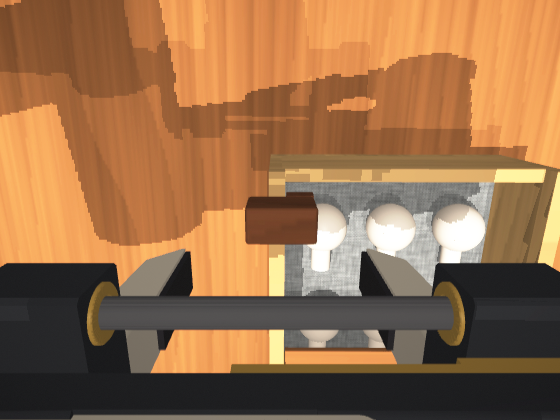

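Request:
jog_arm(steps=[[0,0,0,-0.001,0.002,0.03,0.08],[0,0,0,-0.001,0.003,0.06,0.08],[0,0,0,-0.001,0.003,0.08,0.08],[0,0,0,-0.001,0.003,0.09,0.08],[0,0,0,-0.001,0.003,0.095,0.08],[0,0,0,-0.001,0.003,0.095,0.08]])

```text
clock: 16.65
tcp_pos: [0.492, 0.1575, 0.0998]
eef_rot: [[-0.013, 1.0, 0.0], [1.0, 0.013, -0.0], [-0.0, 0.0, -1.0]]
force: [0.2, -0.1, 0.0]
opening: 0.08
grasp_force: 0.0
```

Request:
jog_arm(steps=[[0,0,0,0,-0.001,0,0.07],[0,0,0,0,-0.001,0,0.055],[0,0,0,0,-0.001,0,0.045],[0,0,0,0,-0.001,0,0.042],[0,0,0,0,-0.001,0,0.042],[0,0,0,0,-0.001,0,0.042]])

```text
clock: 17.4
tcp_pos: [0.4911, 0.1575, 0.0999]
eef_rot: [[-0.014, 1.0, 0.001], [1.0, 0.014, 0.0], [0.0, 0.001, -1.0]]
force: [0.0, -0.6, 2.7]
opening: 0.0479
grasp_force: 30.0
```

Request:
jog_arm(steps=[[0,0,0,-0.006,0,0,0.042],[0,0,0,-0.016,0,0,0.042],[0,0,0,-0.028,0,0,0.042],[0,0,0,-0.04,0,0,0.042],[0,0,0,-0.052,0,0,0.042],[0,0,0,-0.064,0,0,0.042],[0,0,0,-0.076,0,0,0.042],[0,0,0,-0.088,0,0,0.042],[0,0,0,-0.095,0,0,0.042],[0,0,0,-0.098,0,0,0.042]])

```text
clock: 18.65
tcp_pos: [0.4927, 0.059, 0.0999]
eef_rot: [[-0.013, 1.0, 0.001], [1.0, 0.013, -0.0], [-0.0, 0.001, -1.0]]
force: [4.8, 3.1, 4.7]
opening: 0.0477
grasp_force: 30.0
```

Run:
```python
from h import *
robot.state(); c=optics.camera("scene"); P=pts(c); Q=P.reshape(-1,3); z=Q[:,2]
s=robot.state(); print(s["tcp_pos"].round(4),s["force"].round(1))
c2=optics.camera("top"); Q2=pts(c2).reshape(-1,3)
for q0 in (Q,Q2):
  z=q0[:,2]
  for x0 in(.56,.6,.64,.67):
    q=q0[(abs(z-.087)<.004)&(abs(q0[:,0]-x0)<.01)&(q0[:,1]>-.03)&(q0[:,1]<.12)]; print(x0,len(q),np.percentile(q[:,1],[98,100]).round(4) if len(q) else 0)
im=cv2.resize(c["frame"][160:300,220:380],(800,700)[:1]+(600,)); cv2.imwrite("pics/s4.png",im)
```

```text
[0.4927 0.0588 0.0999] [4.7 0.2 4.6]
0.56 129 [0.0328 0.0345]
0.6 126 [0.034  0.0358]
0.64 134 [0.0352 0.0357]
0.67 146 [0.0343 0.0356]
0.56 36 [-0.0071 -0.005 ]
0.6 86 [0.0266 0.0317]
0.64 94 [0.0341 0.0344]
0.67 96 [0.0333 0.0337]
```

View pics/s4.png

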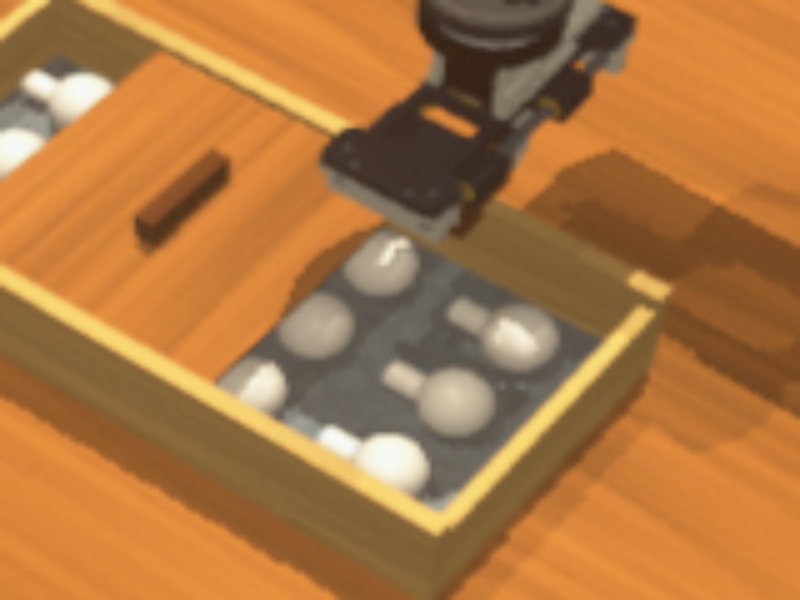

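The crop shows the gripper holding the stop just short of the lid's front edge, with the lid and cleat undisturbed. The remaining gap is about 12–13 mm.

Request:
jog_arm(steps=[[0,0,0,-0.003,0,0,0.042],[0,0,0,-0.006,0,0,0.042],[0,0,0,-0.008,0,0,0.042],[0,0,0,-0.0095,0,0,0.042],[0,0,0,-0.0105,0,0,0.042]])

```text
clock: 19.38
tcp_pos: [0.4928, 0.0493, 0.0999]
eef_rot: [[-0.014, 1.0, 0.001], [1.0, 0.014, 0.0], [0.0, 0.001, -1.0]]
force: [5.5, 3.1, 4.8]
opening: 0.0476
grasp_force: 30.0
```

Request:
jog_arm(steps=[[0,0,0,-0.0006,0,0,0.042],[0,0,0,-0.0012,0,0,0.042]])

```text
clock: 19.62
tcp_pos: [0.4929, 0.0481, 0.0999]
eef_rot: [[-0.014, 1.0, 0.001], [1.0, 0.014, 0.0], [0.0, 0.001, -1.0]]
force: [3.9, 2.5, 5.5]
opening: 0.0478
grasp_force: 30.0
```

Request:
jog_arm(steps=[[0,0,0,-0.0005,0,0,0.042],[0,0,0,-0.001,0,0,0.042]])

```text
clock: 19.88
tcp_pos: [0.4929, 0.0471, 0.0999]
eef_rot: [[-0.014, 1.0, 0.001], [1.0, 0.014, 0.0], [0.0, 0.001, -1.0]]
force: [5.4, 3.7, 4.9]
opening: 0.0479
grasp_force: 30.0
```

Request:
jog_arm(steps=[[0,0,0,-0.0004,0,0,0.042],[0,0,0,-0.0008,0,0,0.042]])

```text
clock: 20.12
tcp_pos: [0.4929, 0.0463, 0.0999]
eef_rot: [[-0.014, 1.0, 0.001], [1.0, 0.014, 0.0], [0.0, 0.001, -1.0]]
force: [5.0, 3.6, 4.6]
opening: 0.0478
grasp_force: 30.0
```

Request:
jog_arm(steps=[[0,0,0,-0.0004,0,0,0.042],[0,0,0,-0.0008,0,0,0.042]])

```text
clock: 20.38
tcp_pos: [0.4929, 0.0455, 0.0999]
eef_rot: [[-0.014, 1.0, 0.001], [1.0, 0.014, 0.0], [0.0, 0.001, -1.0]]
force: [4.2, 3.0, 5.0]
opening: 0.0476
grasp_force: 30.0
```

Request:
jog_arm(steps=[[0,0,0,-0.0004,0,0,0.042],[0,0,0,-0.0008,0,0,0.042]])

```text
clock: 20.62
tcp_pos: [0.4929, 0.0449, 0.0999]
eef_rot: [[-0.014, 1.0, 0.001], [1.0, 0.014, 0.001], [0.001, 0.001, -1.0]]
force: [5.5, 4.0, 5.0]
opening: 0.0478
grasp_force: 30.0
```

Request:
jog_arm(steps=[[0,0,0,-0.0003,0,0,0.042],[0,0,0,-0.0005,0,0,0.042]])

```text
clock: 20.88
tcp_pos: [0.4929, 0.0447, 0.0999]
eef_rot: [[-0.014, 1.0, 0.001], [1.0, 0.014, 0.001], [0.001, 0.001, -1.0]]
force: [5.0, 5.6, 5.4]
opening: 0.0476
grasp_force: 30.0
```

Request:
jog_arm(steps=[[0,0,0,0,0,0,0.06],[0,0,0,0,0,0,0.075],[0,0,0,0,0,0,0.075],[0,0,0,0,0,-0.02,0.075],[0,0,0,0,0,-0.06,0.075],[0,0,0,0,0,-0.11,0.075],[0,0,0,0,0,-0.11,0.075]])

```text
clock: 21.75
tcp_pos: [0.4941, 0.0437, 0.2131]
eef_rot: [[-0.014, 1.0, 0.007], [1.0, 0.014, -0.001], [-0.001, 0.007, -1.0]]
force: [-0.0, -0.4, -1.1]
opening: 0.0749
grasp_force: 0.0
```

Run:
```python
from h import *
s=robot.state(); c=optics.camera("wrist"); cv2.imwrite("pics/w5.png",c["frame"]); print(s["tcp_pos"].round(4),s["force"].round(1))
T=np.array(c["tool_from_camera"]); R=np.array(s["eef_rot"])
c["orientation"]=R@T[:3,:3]; c["position"]=R@T[:3,3]+s["tcp_pos"]
Q=pts(c)[c["depth"]>0.02]; z=Q[:,2]
for nm,lo,hi,ct in(("stop",.119,.131,(.492,.045)),("cleat",.104,.117,(.596,-.062))):
    q=Q[(z>lo)&(z<hi)&(np.abs(Q[:,:2]-ct)<(.045,.03)).all(1)]
    print(nm,len(q),cv2.minAreaRect(q[:,:2].astype(np.float32)*1000) if len(q) else 0)
q=Q[(abs(z-.087)<.004)&(abs(Q[:,0]-.55)<.02)&(Q[:,1]<.1)&(Q[:,1]>-.02)]; print("edge at x=.55",q[:,1].max() if len(q) else 0)
```

```text
[0.4941 0.0437 0.2131] [-0.  -0.4 -1.1]
stop 2459 ((492.90362548828125, 44.581119537353516), (48.06526184082031, 26.077892303466797), 0.2914300262928009)
cleat 208 ((569.4725952148438, -64.1303482055664), (10.27751636505127, 18.389070510864258), 89.67338562011719)
edge at x=.55 0.032577374276542684
```

View pics/w5.png

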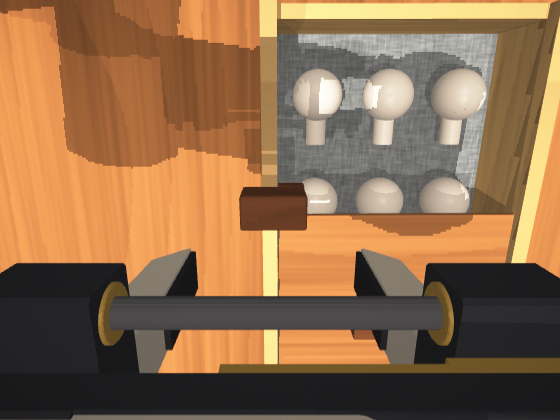

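The wrist view shows the stop at (273,208) against the lid's edge (row 213). The measured gap is about 0.1 mm. The gripper is clear of everything, so I'm handing in.

```bash
python3 -c "
from h import *
print(robot.job_done())"
```

```text
the job is handed in; nothing more can be done
None
```

The job is handed in: I opened the lid until it got tight (about 5 N above its normal drag), eased it back about 10 mm, and slid the stop up against its leading edge, with a measured gap of about 0.1 mm.

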